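# Straighten the carton row at the pass

## Robot

A 6-joint arm with a two-finger parallel gripper is mounted at the origin on the work surface. World frame = base frame: x ahead of the robot, y to its left, z up, the work surface at z = 0. Lengths are in m, angles in rad, forces in N, time in s.
With the tool pointing down it reaches from about 0.225 to 0.875 m from the base axis. Payload 3.4 kg.
Tool frame: the origin (TCP) lies on the mounting face of the last link; the fingertips stand 173 mm ahead of it and the grasp point (between the pads) lies 155 mm ahead of it; y points along the fingers, x is the direction in which the jaws open and shut, and the axes are right-handed (so a half turn about y gives the same grasp; the last joint's range is limited). The gripper opens to 85 mm and grips with 20 to 120 N. Pads are 22 mm wide; open, the fingers measure 114 mm over their backs; the gripper's body (76 mm by 85 mm) begins 54 mm behind the grasp point. The pads swing forward as they close: fully open they stand 13 mm farther back than shut.
Start: joints at [-0.121, 0.276, 1.505, -0, 1.361, -0.121], TCP at [0.575, -0, 0.405] pointing down, gripper open.
Joint ranges: [-2.89, 2.89], [-0.75, 2.08], [0.22, 2.7], [-1.18, 4.32], [0.11, 2.71], [-2.7, 2.7]. Speed limits (rad/s): [2.57, 2.57, 3.14, 3.14, 3.14, 3.14].

## Interface

Orientations are given as a unit quaternion [w, x, y, z].
In Python, from rig import manip, vision, ticket gives the robot as it stands.
- The arm moves only by the tool arm_command, never from a script. Its argument "increments" is one flat list of numbers, 7 for each row, row after row: the turn, a rotation vector about the tool's x, y, z in rad, then the shift along the tool's x, y, z in cm, then the closure, from 0 (fully open) to 1 (shut). In form: [wx, wy, wz, tx, ty, tz, hand, wx, wy, wz, tx, ty, tz, hand, ...]. A call has 1 to 8 rows; each row shifts and turns the commanded pose from where the row before left it, along the tool's axes as they then stand; what a row does not reach is not made up. A row lasts 1/8 s, in which the tool goes at most 62.5 mm and 10.7 degrees, less where a joint would pass 70% of its speed; a pose out of reach is approached as far as the arm can. A call is refused whole if a number of a shift passes 6.25 or a number of a turn 0.188, either way. A call with a gripper value outside its range is refused whole. The fingers move at their own pace and stop on an object; "grip_force" is the grip in N (left out, the last holds). Time passes only in rows, so rows that do not move let the fingers close. It gives the time, the measured TCP pose, the force and the opening at its end, in the units of the state.
- manip.get_state(): the state, without advancing time (a new reading comes with each control period).
- vision.get_image(name): name is "scene" or "side" or "wrist"; returns the picture (420x560x3 uint8, red, green, blue); there is no depth.
- vision.camera_params(name): a dict with "vfov" (degrees; the focal length in pixels is half the picture's height over the tangent of half this angle, whatever the lens; pixels are square), "cx", "cy" (the principal point, pixels), "distortion" ([k1, k2, p1, p2, k3] as OpenCV has them; the pictures are not rectified), "R" (3x3) and "t" (3): a world point X has camera coordinates R X + t. Camera axes: x right, y down, z forward; pixel columns grow to the right and rows downward; lengths in m; the calibration is good to about 2 mm. A picture is of the moment at which its call begins: read the wrist's pose just before it. camera_params takes no time and is no camera call; for the wrist camera it gives the pose at the moment of the call.
- ticket.sign_off(): hands the job in, once; it reports no verdict.
The state is a dict: "clock": time; "qpos": joint angles; "qd": joint speeds; "effort": joint torques, N m; "position": TCP position; "ee_rot": TCP orientation; "contact_force": force on the tool from outside, world axes, zero at the start; "moment": the same for the moment, N m; "width": finger opening in m.
Only numpy, scipy, OpenCV 4.12 (cv2) and the standard library are available. Lean on these libraries where they do the work, as an engineer would, in place of code of your own. Each camera call takes 0.05 s, during which the arm holds its last target.

## Task

Pick up the metal straightedge by its wooden grip and use its long upright face to push the four paper cartons back together, snugly up against the steel stop bar, so that they stand upright in one straight row flush with it; press gently, because paper crushes, and touch the cartons with nothing but the straightedge. Then stand the straightedge back down on the counter in front of the row, clear of the cartons, and let go, leaving everything else where it is.

Things in the scene. Friction and masses are not known exactly. Their poses are not given: they have to be found in the camera images.
- ruler: Aluminium angle-section straightedge standing on its flange, 0.3 kg, between robot and cartons, face towards the cartons. Origin: centre of its underside; x from the grip to the pushing face, y along its length, z up. Flange 60 mm (x) by 360 mm (y), 4 mm thick. The pushing face is a plate along the flange's +x edge: outer face at x = +30 mm, 34 mm high.
- ruler_grip (a point): Centre of the straightedge's upright light-wood grip, 62 mm above its underside at x = 0, y = 0; axes as the straightedge. The grip block is 16 mm thick in x, 64 mm long in y, from z = 4 to 84 mm above the underside; a 30 by 90 mm pad at its foot reaches up to 12 mm.
- gauge: Fixed stop: two steel brackets (60 mm in x, 34 mm in y, 64 mm high with black clamp knob) at y = -150 and +150 mm, which carry the stop bar in front of them. Origin: on the counter, midway between the brackets, at their front; x points away from the robot (the pushing direction), y along the bar, z up. The whole stop is moved and turned a little between starts.
- gauge_clamp (a point): Top of the clamp knob on the stop's +y bracket (x 25, y 150, z 64 mm of the stop). The stop bar is a straight steel strip, 370 mm in y, 12 mm thick, z 6 to 40 mm, parallel to y, centred. It is clamped and does not yield to a gentle push. Its setting differs: its front face lies from x = -20 to -50 mm of the stop and is not measured; find it by sight or feel.
- carton1: Paper carton 1 of 4 from the stop's -y end, some 80 mm apart; 54 by 54 mm, walls upright to 50 mm, 69 mm high with its folded roof. Origin: centre of underside; x away from the robot, z up. 0.1 to 0.2 kg, loose, crooked, its centre 88 to 125 mm before the stop's origin. Sliding all four takes 1 to 7 N; at the bar force climbs steeply. One carton crushes at 15 N, the row at 25 N.
- carton2: Paper carton 2 of 4 from the stop's -y end, some 80 mm apart; 54 by 54 mm, walls upright to 50 mm, 69 mm high with its folded roof. Origin: centre of underside; x away from the robot, z up. 0.1 to 0.2 kg, loose, crooked, its centre 88 to 125 mm before the stop's origin. Sliding all four takes 1 to 7 N; at the bar force climbs steeply. One carton crushes at 15 N, the row at 25 N.
- carton3: Paper carton 3 of 4 from the stop's -y end, some 80 mm apart; 54 by 54 mm, walls upright to 50 mm, 69 mm high with its folded roof. Origin: centre of underside; x away from the robot, z up. 0.1 to 0.2 kg, loose, crooked, its centre 88 to 125 mm before the stop's origin. Sliding all four takes 1 to 7 N; at the bar force climbs steeply. One carton crushes at 15 N, the row at 25 N.
- carton4: Paper carton 4 of 4 from the stop's -y end, some 80 mm apart; 54 by 54 mm, walls upright to 50 mm, 69 mm high with its folded roof. Origin: centre of underside; x away from the robot, z up. 0.1 to 0.2 kg, loose, crooked, its centre 88 to 125 mm before the stop's origin. Sliding all four takes 1 to 7 N; at the bar force climbs steeply. One carton crushes at 15 N, the row at 25 N.
- squeeze: White squeeze bottle, 54 mm diameter, 135 mm high, just beyond the row's +y end; origin centre of its foot. Leave alone.
- beaker: White ceramic cup, 60 mm diameter, 75 mm high, just beyond the row's -y end; origin centre of its foot. Leave alone.
- saucer: Small blue bowl, 84 mm diameter, 30 mm high, to the left; origin centre of its foot. Leave alone.
- soy: Small amber bottle, 48 mm diameter, 120 mm high, far left; origin centre of its foot. Leave alone.
- tub: Yellow open tub, 120 by 160 by 55 mm, to the right; origin centre of its underside. Leave alone.
- sticks: Steel beaker of chopsticks, 72 mm diameter, 175 mm high, to the right; origin centre of its foot. Leave alone.
- spoon: Spoon lying to the left; origin about mid-length, on the counter. Leave alone.
Not all that is in view belongs to the job. Leave any purple look-alike of the carton4 alone. What is shaped like the carton1 but green or turquoise is not meant.

How it is judged:
By the outcome, as a careful person would: the job done as asked, in the order asked, and still so for the second after the job is handed in, with the robot touching nothing.
It also fails if it takes over 61 s, if anything falls off the work surface, if the arm or the gripper's body presses on something with over 40 N, if the wrist force passes 120 N, or if a joint passes its speed limit or range.

## Working session

There is one attempt and no reset: what is moved stays moved. The work goes in short steps, Python scripts to look and compute and a tool call to move; the robot and the scene stay as the last step left them, time stands still between calls to the robot, and variables do not carry over. Pictures are saved under pics/ and viewed, and the job is handed in when it is done.

Besides the shell and the picture viewer there is one more tool, called by a JSON object that holds its "op" and its "data", one argument or row to a line. arm_command: Moves the arm, as the interface text tells. Its arguments: {"type":"object","properties":{"increments":{"type":"array"},"grip_force":{"type":"number"}},"required":["increments"]}

```bash
mkdir -p pics; ls
python3 - <<'E'
from rig import manip, vision
import cv2
print(manip.get_state())
for n in ["scene","side","wrist"]:
    p=vision.camera_params(n); print(n,p)
    im=vision.get_image(n); cv2.imwrite(f"pics/{n}0.png",im[:,:,::-1])
E
```

```text
pics
{'clock': 0.0, 'qpos': array([-1.21003168e-01,  2.76601945e-01,  1.50619205e+00, -2.88084348e-05,
        1.36070407e+00, -1.20998407e-01]), 'qd': array([ 9.73574063e-04, -1.87673204e-04,  1.24129064e-04, -3.74172269e-04,
        3.10549378e-04, -1.93035752e-05]), 'effort': array([ 6.20495921e-04, -4.16768074e+01, -2.45808578e+01, -1.52056768e-04,
        1.11346930e-02,  1.69860516e-05]), 'position': array([5.74767838e-01, 1.55956203e-05, 4.03811973e-01]), 'ee_rot': array([ 7.07177889e-01, -7.07035031e-01,  6.69491361e-04,  6.70392229e-04]), 'contact_force': array([-0.22653631, -0.57790057, -0.32963974]), 'moment': array([-0.00191571,  0.02176701, -0.0368842 ]), 'width': 0.08535121858203647}
scene {'vfov': 57.39475793476925, 'cx': 275.4131541737957, 'cy': 208.7289720530937, 'distortion': array([0.02589978, 0.        , 0.        , 0.        , 0.        ]), 'R': array([[ 0.15219523,  0.98819691,  0.01742047],
       [ 0.6256074 , -0.08267646, -0.77574479],
       [-0.76514835,  0.12896303, -0.63080627]]), 't': array([-0.09462391, -0.30146317,  1.53069896])}
side {'vfov': 43.78590069852098, 'cx': 276.249174603897, 'cy': 218.26941843059328, 'distortion': array([-0.00497143,  0.        ,  0.        ,  0.        ,  0.        ]), 'R': array([[ 0.7059666 , -0.70787806,  0.02279933],
       [-0.36916032, -0.3952545 , -0.84112695],
       [ 0.60442685,  0.58539092, -0.54035696]]), 't': array([-0.39272215,  0.27783767,  1.02131165])}
wrist {'vfov': 59.81974212267775, 'cx': 279.44360088347037, 'cy': 209.03989100956326, 'distortion': array([0.00801967, 0.        , 0.        , 0.        , 0.        ]), 'R': array([[ 9.99997437e-01, -1.04302198e-03, -2.00942044e-03],
       [-4.53530768e-04, -9.61853714e-01,  2.73563936e-01],
       [-2.21810171e-03, -2.73562324e-01, -9.61851722e-01]]), 't': array([-0.57424261, -0.03520099,  0.37952723])}
```

View pics/scene0.png

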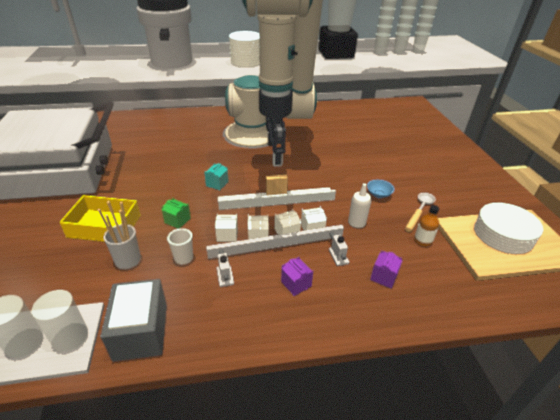

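View pics/side0.png

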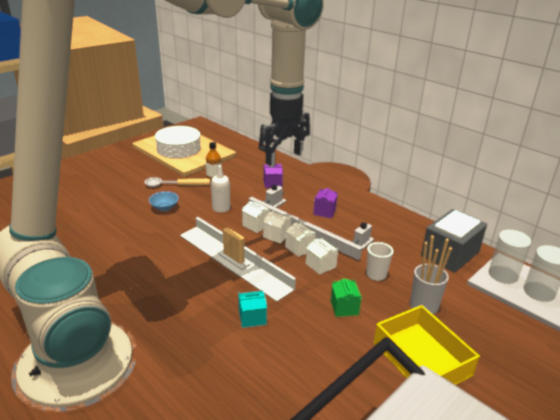

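View pics/wrist0.png

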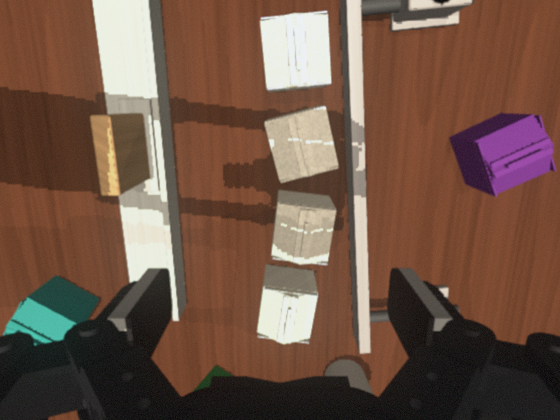

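```bash
cat > h.py <<'E'
import numpy as np, cv2
from rig import manip, vision
def K(p):
    f=210/np.tan(np.radians(p['vfov']/2)); return np.array([[f,0,p['cx']],[0,f,p['cy']],[0,0,1]])
def ray(p,uv):
    q=cv2.undistortPoints(np.array(uv,float).reshape(-1,1,2),K(p),p['distortion']).reshape(-1,2)
    d=np.c_[q,np.ones(len(q))]@p['R']; o=-p['R'].T@p['t']; return o,d
def atz(p,uv,z):
    o,d=ray(p,uv); return o+d*((z-o[2])/d[:,2])[:,None]
def proj(p,X):
    r,_=cv2.Rodrigues(p['R']); return cv2.projectPoints(np.array(X,float).reshape(-1,1,3),r,p['t'],K(p),p['distortion'])[0].reshape(-1,2)
E
python3 - <<'E'
import cv2
im=cv2.imread('pics/wrist0.png')
cv2.imwrite('pics/w0a.png',cv2.resize(im[0:210,80:360],None,fx=2.8,fy=2.8,interpolation=cv2.INTER_CUBIC))
cv2.imwrite('pics/w0b.png',cv2.resize(im[170:380,80:360+40],None,fx=2.5,fy=2.5,interpolation=cv2.INTER_CUBIC))
E
```

```text
(no output)
```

View pics/w0a.png

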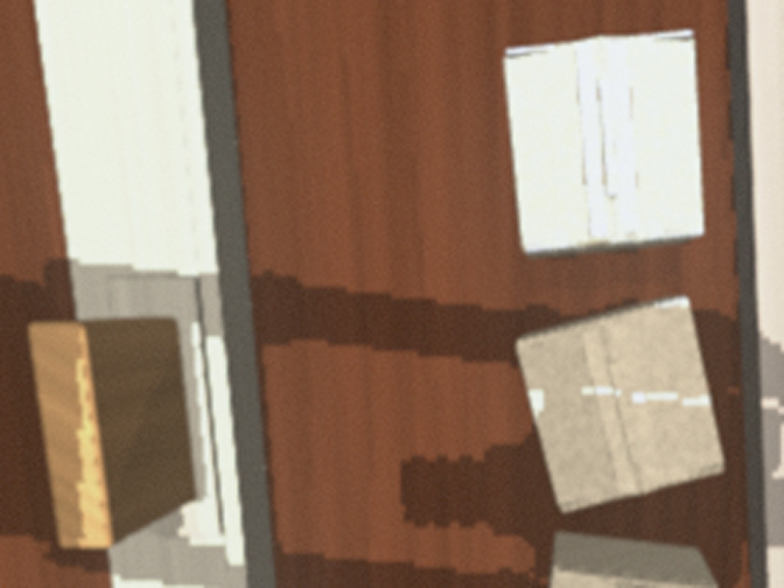

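View pics/w0b.png

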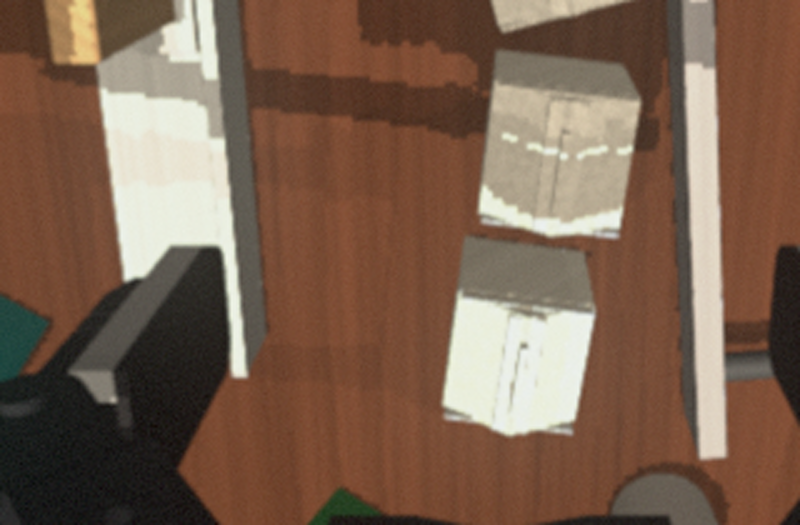

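```bash
cat > m0.py <<'E'
from h import *
p=vision.camera_params('wrist')
a=lambda l:np.array(l,float)/2.8+[80,0]
b=lambda l:np.array(l,float)/2.5+[80,170]
np.set_printoptions(precision=4,suppress=True)
print('grip',g:=atz(p,a([(28,322),(88,322),(57,548),(112,547)]),.084)); print(g.mean(0))
r=atz(p,np.r_[a([(193,0)]),b([(245,375)])],.034);print('rule top',r, np.arctan2(r[1,0]-r[0,0],r[0,1]-r[1,1]))
r=atz(p,np.r_[a([(228,0)]),b([(267,330)])],.0);print('rule bot',r, np.arctan2(r[1,0]-r[0,0],r[0,1]-r[1,1]))
r=atz(p,np.r_[a([(748,0)]),b([(700,458)])],.040);print('bar top',r, np.arctan2(r[1,0]-r[0,0],r[0,1]-r[1,1]))
for n,l in dict(c4=[(505,50),(690,33),(525,252),(703,236)],c3=[(518,340),(687,298),(563,511),(722,468)]).items():
  r=atz(p,a(l),.05);print(n,r,r.mean(0))
for n,l in dict(c2=[(495,92),(638,97),(480,215),(618,235)],c1=[(460,292),(594,312),(445,415),(572,430)]).items():
  r=atz(p,b(l),.05);print(n,r,r.mean(0))
E
python3 m0.py
```

```text
grip [[ 0.4292  0.0621  0.084 ]
 [ 0.4456  0.0621  0.084 ]
 [ 0.4285 -0.0016  0.084 ]
 [ 0.4445 -0.0014  0.084 ]]
[0.437  0.0303 0.084 ]
rule top [[ 0.4663  0.1531  0.034 ]
 [ 0.467  -0.1492  0.034 ]] 0.002176547276492387
rule bot [[ 0.4668  0.1615  0.    ]
 [ 0.468  -0.1477  0.    ]] 0.0038433181297483996
bar top [[ 0.6298  0.1515  0.04  ]
 [ 0.6603 -0.1857  0.04  ]] 0.09026127160287427
c4 [[0.5593 0.1365 0.05  ]
 [0.6121 0.1407 0.05  ]
 [0.5645 0.0816 0.05  ]
 [0.6179 0.0861 0.05  ]] [0.5884 0.1112 0.05  ]
c3 [[0.5621 0.0559 0.05  ]
 [0.6137 0.0682 0.05  ]
 [0.5759 0.0022 0.05  ]
 [0.6266 0.0161 0.05  ]] [0.5946 0.0356 0.05  ]
c2 [[ 0.5731 -0.0206  0.05  ]
 [ 0.6258 -0.0225  0.05  ]
 [ 0.5673 -0.0694  0.05  ]
 [ 0.6203 -0.0777  0.05  ]] [ 0.5966 -0.0475  0.05  ]
c1 [[ 0.5592 -0.102   0.05  ]
 [ 0.612  -0.1107  0.05  ]
 [ 0.5524 -0.1576  0.05  ]
 [ 0.6044 -0.1646  0.05  ]] [ 0.582  -0.1337  0.05  ]
```

Run:
```python
import cv2
im=cv2.imread('pics/scene0.png')
cv2.imwrite('pics/s0a.png',cv2.resize(im[150:300,150:410],None,fx=3,fy=3,interpolation=cv2.INTER_CUBIC))
im=cv2.imread('pics/side0.png')
cv2.imwrite('pics/d0a.png',cv2.resize(im[160:310,170:430],None,fx=3,fy=3,interpolation=cv2.INTER_CUBIC))
```

```text
(no output)
```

View pics/s0a.png

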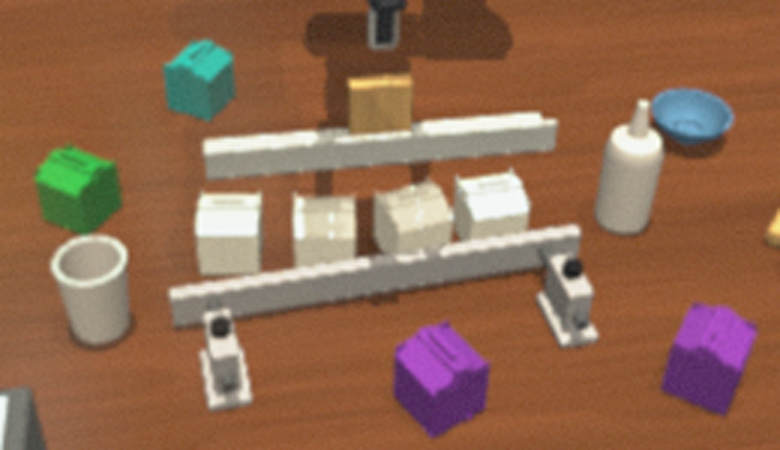

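View pics/d0a.png

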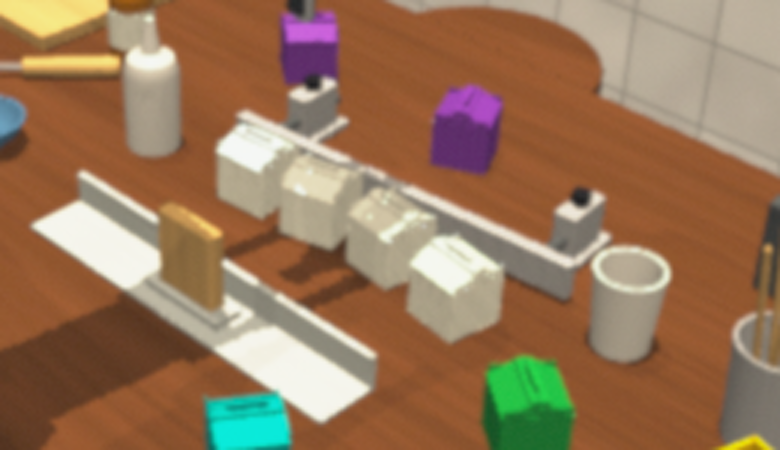

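```bash
cat > m1.py <<'E'
from h import *
np.set_printoptions(precision=4,suppress=True)
ps=vision.camera_params('scene');pd=vision.camera_params('side')
s=lambda l:np.array(l,float)/3+[150,150]
d=lambda l:np.array(l,float)/3+[170,160]
print('scene foot',atz(ps,s([(626,221),(99,328)]),0))
print('side foot',atz(pd,d([(153,142),(624,343)]),0))
# rim centers
print('beaker rim',atz(ps,s([(91,258)]),.075),atz(pd,d([(631,272)]),.075))
print('green top 50mm', atz(ps,s([(38,182),(75,197),(119,185)]),.05), 'base',atz(ps,s([(82,231),(45,210),(118,215)]),0))
print('turq base',atz(ps,s([(207,118),(168,98),(234,97)]),0))
# check ruler/bar in scene
print('ruler face top ends',atz(ps,s([(204,150),(556,120)]),.034), atz(pd,d([(80,172),(376,357)]),.034))
print('bar top',atz(ps,s([(171,291),(579,230)]),.04),atz(pd,d([(240,115),(574,268)]),.04))
E
python3 m1.py
```

```text
scene foot [[ 0.5843  0.2505  0.    ]
 [ 0.6585 -0.2477  0.    ]]
side foot [[ 0.5757  0.2453  0.    ]
 [ 0.6536 -0.252   0.    ]]
beaker rim [[ 0.6508 -0.2446  0.075 ]] [[ 0.6463 -0.2523  0.075 ]]
green top 50mm [[ 0.5127 -0.301   0.05  ]
 [ 0.539  -0.2664  0.05  ]
 [ 0.5269 -0.2272  0.05  ]] base [[ 0.5294 -0.2676  0.    ]
 [ 0.4939 -0.304   0.    ]
 [ 0.5106 -0.2345  0.    ]]
turq base [[ 0.3632 -0.1437  0.    ]
 [ 0.3206 -0.1844  0.    ]
 [ 0.3279 -0.1129  0.    ]]
ruler face top ends [[ 0.4632 -0.1481  0.034 ]
 [ 0.4596  0.2115  0.034 ]] [[ 0.4603  0.2071  0.034 ]
 [ 0.4634 -0.1531  0.034 ]]
bar top [[ 0.6626 -0.1828  0.04  ]
 [ 0.6337  0.1835  0.04  ]] [[ 0.6261  0.176   0.04  ]
 [ 0.6595 -0.1916  0.04  ]]
```

{"op": "arm_command", "data": {
  "increments": [0, 0, 0, -3.5, 0, 0.8, 0, 0, 0, 0, -3.5, 1, 0.8, 0, 0, 0, 0, -3.5, 2, 0.7, 0, 0, 0, 0, -3.3, 3, 0.7, 0, 0, 0, 0, 0, 3, 0, 0, 0, 0, 0, 0, 0, 0, 0],
  "grip_force": 60
}}

```text
clock: 0.9
position: [0.4357, 0.0302, 0.3132]
ee_rot: [0.707, -0.707, 0.002, 0.002]
contact_force: [0.8, -0.1, 0.7]
width: 0.0855
```

Run:
```python
from h import *
print(manip.get_state()); p=vision.camera_params('wrist'); im=vision.get_image('wrist')
np.save('pics/p1.npy',[p],allow_pickle=True)
cv2.imwrite('pics/wrist1.png',im[:,:,::-1])
```

```text
{'clock': 0.9, 'qpos': array([-9.04445676e-02,  1.46566620e-01,  1.92593703e+00, -4.31381164e-05,
        1.07381075e+00, -9.05970148e-02]), 'qd': array([-0.00166552, -0.01274601, -0.07630393,  0.00012725,  0.01607732,
        0.00085977]), 'effort': array([ 7.99614983e-02, -2.95675474e+01, -1.99089807e+01,  2.74615355e-03,
       -5.96157764e-02,  2.93757657e-04]), 'position': array([0.43572275, 0.03016098, 0.31317748]), 'ee_rot': array([ 0.70724238, -0.70696723,  0.00160256,  0.00172496]), 'contact_force': array([ 0.77303668, -0.14806756,  0.68690625]), 'moment': array([-0.05182141, -0.05162236, -0.0346647 ]), 'width': 0.08545235202940467}
```

View pics/wrist1.png

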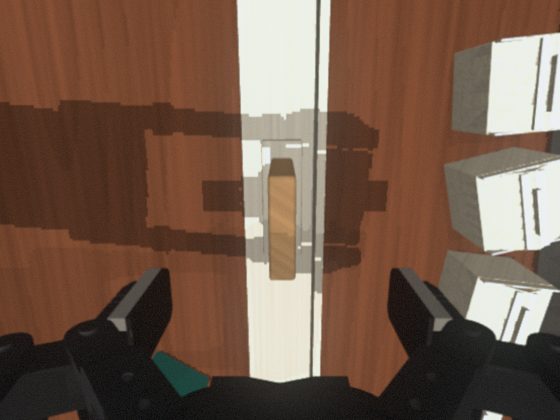

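Run:
```python
from h import *
p=np.load('pics/p1.npy',allow_pickle=True)[0]
np.set_printoptions(precision=4,suppress=True)
r=atz(p,[(270,175),(294,175),(269,279),(296,279)],.084);print(r,r.mean(0))
print(atz(p,[(317,0),(329,0),(312,377),(320,377)],.034))
print(atz(p,[(332,0),(322,377)],.0))
```

```text
[[ 0.4296  0.0625  0.084 ]
 [ 0.4429  0.0625  0.084 ]
 [ 0.4285 -0.0005  0.084 ]
 [ 0.4447 -0.0005  0.084 ]] [0.4364 0.031  0.084 ]
[[ 0.4575  0.1609  0.034 ]
 [ 0.4648  0.1609  0.034 ]
 [ 0.4609 -0.1131  0.034 ]
 [ 0.4674 -0.1131  0.034 ]]
[[ 0.4708  0.1692  0.    ]
 [ 0.4735 -0.1422  0.    ]]
```

{"op": "arm_command", "data": {
  "increments": [0, 0, 0, 0, 3.5, 0, 0, 0, 0, 0, 0, 3.5, 0, 0, 0, 0, 0, 0, 2.5, 0, 0, 0, 0, 0, 0, 0, 0, 0, 0, 0, 0, 0, 0, 0, 1, 0, 0, 0, 0, 0, 0, 1, 0, 0, 0, 0, 0, 0, 1, 0, 0, 0, 0, 0, 0, 1]
}}

```text
clock: 1.95
position: [0.437, 0.03, 0.2201]
ee_rot: [-0.707, 0.707, 0.0, 0.0]
contact_force: [-2.0, -1.1, -0.5]
width: 0.0155
```

{"op": "arm_command", "data": {
  "increments": [0, 0, 0, 0, 0, 0, 1, 0, 0, 0, 0, 0, 0, 1, 0, 0, 0, 0, 0, 0, 1]
}}

```text
clock: 2.33
position: [0.4369, 0.03, 0.22]
ee_rot: [-0.707, 0.707, 0.0, -0.0]
contact_force: [-2.4, -0.4, 5.7]
width: 0.0151
```

Run:
```python
from h import *
print(manip.get_state())
im=vision.get_image('side')
cv2.imwrite('pics/side2.png',im[:,:,::-1])
```

```text
{'clock': 2.325, 'qpos': array([-9.05136188e-02,  2.68992328e-01,  2.05740034e+00, -5.94129878e-05,
        8.15147129e-01, -9.06155446e-02]), 'qd': array([-1.18793854e-04, -1.18112105e-04, -4.09238226e-04, -4.46120248e-05,
        4.49170503e-05,  1.99469979e-03]), 'effort': array([-8.11483967e-02, -3.05511010e+01, -1.59841901e+01,  2.43833073e-02,
       -5.39205261e-01,  7.47202488e-03]), 'position': array([0.43694669, 0.03001898, 0.22003467]), 'ee_rot': array([-7.07089863e-01,  7.07123695e-01,  6.76687727e-05, -3.32125892e-05]), 'contact_force': array([-2.4172506 , -0.35499092,  5.66925176]), 'moment': array([0.04118217, 0.15402513, 0.02771729]), 'width': 0.01505354885293902}
```

View pics/side2.png

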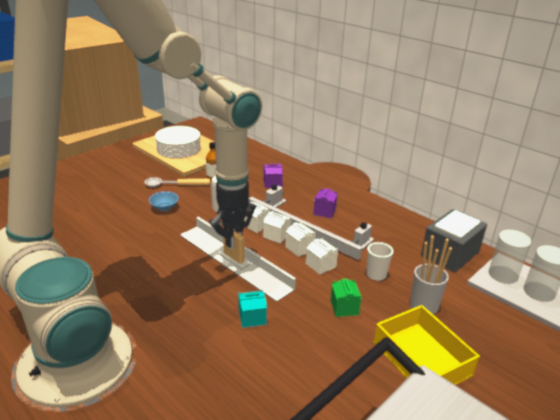

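{"op": "arm_command", "data": {
  "increments": [0, 0, 0, 0, -0.5, 0, 1, 0, 0, 0, 0, -0.7, 0, 1, 0, 0, 0, 0.3, 0, -1.5, 1, 0, 0, 0, 0.4, 0, -2.0, 1, 0, 0, 0, 0.3, 0, -1.8, 1, 0, -0.045, 0, 0, 0, 0, 1, 0, -0.045, 0, 0, 0, 0, 1, 0, 0, 0, 0, 0, 0, 1]
}}

```text
clock: 3.38
position: [0.4471, -0.0239, 0.2315]
ee_rot: [-0.706, 0.707, 0.031, -0.031]
contact_force: [-0.5, 0.2, -3.6]
width: 0.0152
```

```bash
cat > snap.py <<'E'
from h import *
import sys,pickle
np.set_printoptions(precision=4,suppress=True)
s=manip.get_state(); print({k:s[k] for k in('clock','position','ee_rot','contact_force','moment','width')})
P={}
for n in sys.argv[2:]:
    P[n]=vision.camera_params(n); im=vision.get_image(n); cv2.imwrite(f'pics/{n}{sys.argv[1]}.png',im[:,:,::-1])
pickle.dump(P,open(f'pics/p{sys.argv[1]}.pkl','wb'))
E
python3 snap.py 3 wrist side
```

```text
{'clock': 3.375, 'position': array([ 0.4471, -0.0239,  0.2315]), 'ee_rot': array([-0.7063,  0.7065,  0.0313, -0.0314]), 'contact_force': array([-0.4657,  0.2171, -3.6157]), 'moment': array([ 0.0261,  0.0329, -0.0053]), 'width': 0.015182897332086092}
```

View pics/wrist3.png

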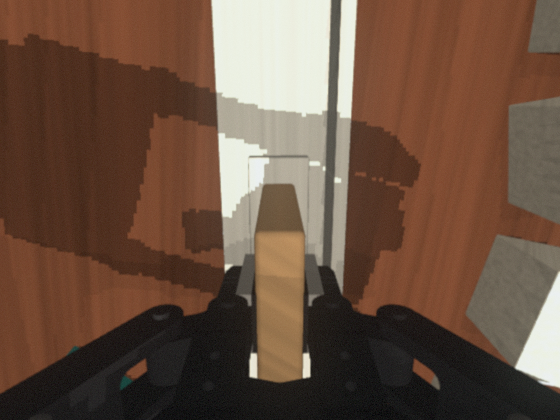

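View pics/side3.png

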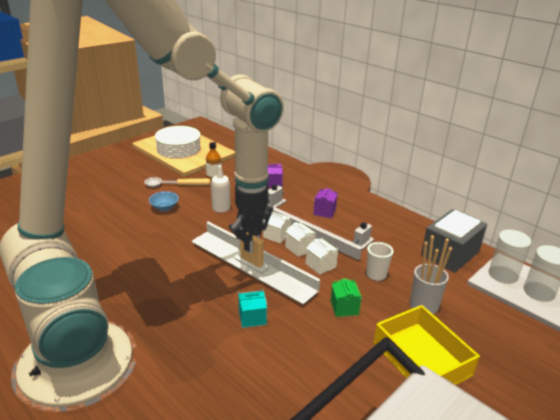

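{"op": "arm_command", "data": {
  "increments": [0, 0, 0, 1.5, 0, 0, 1, 0, 0, 0, 2, 0.5, 0, 1, 0, 0, 0, 1.5, 0.5, 0, 1, 0, 0, 0, 0, 0, 0, 1]
}}

```text
clock: 3.98
position: [0.4985, -0.0184, 0.221]
ee_rot: [-0.706, 0.706, 0.032, -0.032]
contact_force: [0.1, -0.0, -2.7]
width: 0.0157
```

```bash
python3 snap.py 4 side scene
python3 - <<'E'
import cv2
im=cv2.imread('pics/side4.png')
cv2.imwrite('pics/side4z.png',cv2.resize(im[160:310,170:430],None,fx=3,fy=3,interpolation=cv2.INTER_CUBIC))
im=cv2.imread('pics/scene4.png')
cv2.imwrite('pics/scene4z.png',cv2.resize(im[150:300,150:410],None,fx=3,fy=3,interpolation=cv2.INTER_CUBIC))
E
```

```text
{'clock': 3.975, 'position': array([ 0.4985, -0.0184,  0.221 ]), 'ee_rot': array([-0.7064,  0.7064,  0.0321, -0.032 ]), 'contact_force': array([ 0.0995, -0.0201, -2.7137]), 'moment': array([-0.0219,  0.0733,  0.0965]), 'width': 0.015722920391299623}
```

View pics/side4z.png

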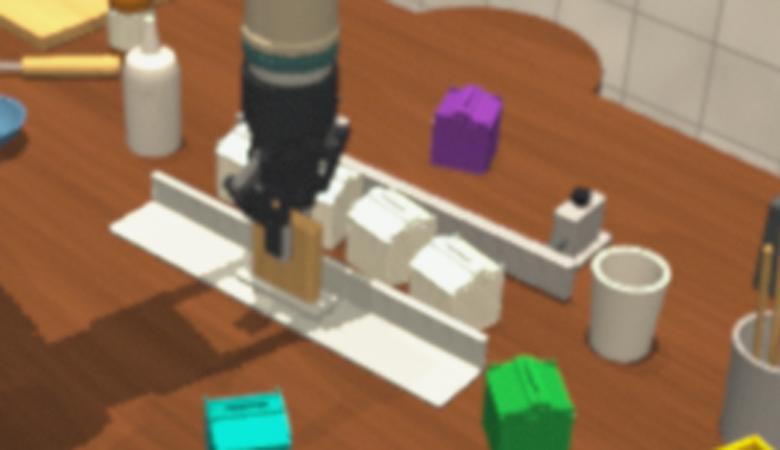

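View pics/scene4z.png

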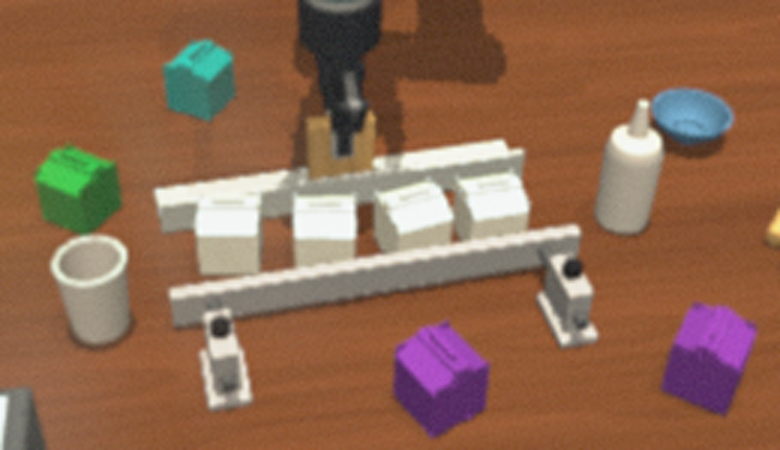

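{"op": "arm_command", "data": {
  "increments": [0, 0, 0, 0.5, 0, 0, 1, 0, 0, 0, 0.5, 0, 0, 1, 0, 0, 0, 0.5, 0, 0, 1, 0, 0, 0, 0.5, 0, 0, 1, 0, 0, 0, 0.5, 0, 0, 1, 0, 0, 0, 0.5, 0, 0, 1, 0, 0, 0, 0.5, 0, 0, 1]
}}

```text
clock: 4.95
position: [0.5319, -0.0153, 0.2217]
ee_rot: [0.706, -0.706, -0.032, 0.032]
contact_force: [-1.3, -0.6, -2.2]
width: 0.0155
```

{"op": "arm_command", "data": {
  "increments": [0, 0, 0, 0.4, 0, 0, 1, 0, 0, 0, 0.4, 0, 0, 1, 0, 0, 0, 0.3, 0, 0, 1]
}}

```text
clock: 5.32
position: [0.5425, -0.0143, 0.2215]
ee_rot: [0.706, -0.706, -0.031, 0.032]
contact_force: [-2.6, -0.2, -2.6]
width: 0.0153
```

```bash
cat > z.py <<'E'
import cv2,sys
t=sys.argv[1]
im=cv2.imread(f'pics/side{t}.png')
cv2.imwrite(f'pics/side{t}z.png',cv2.resize(im[160:310,170:430],None,fx=3,fy=3,interpolation=cv2.INTER_CUBIC))
im=cv2.imread(f'pics/scene{t}.png')
cv2.imwrite(f'pics/scene{t}z.png',cv2.resize(im[150:300,150:410],None,fx=3,fy=3,interpolation=cv2.INTER_CUBIC))
E
python3 snap.py 5 side scene; python3 z.py 5
```

```text
{'clock': 5.325, 'position': array([ 0.5425, -0.0143,  0.2215]), 'ee_rot': array([ 0.7065, -0.7063, -0.0314,  0.0323]), 'contact_force': array([-2.5595, -0.1975, -2.6191]), 'moment': array([-0.0583,  0.387 , -0.074 ]), 'width': 0.015288745425072702}
```

View pics/side5z.png

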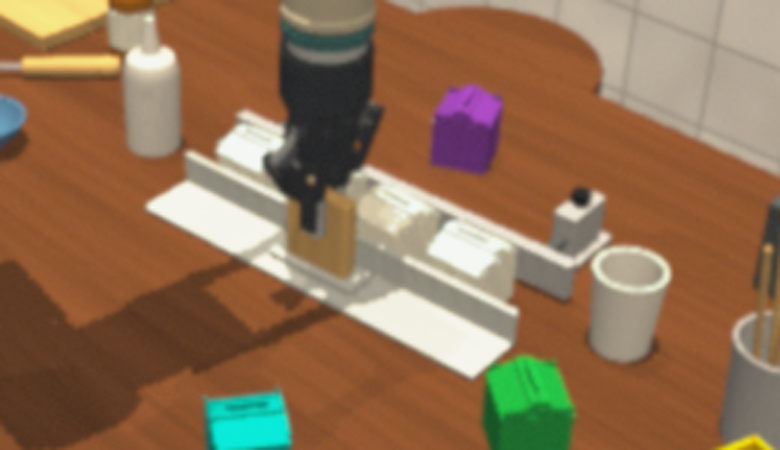

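View pics/scene5z.png

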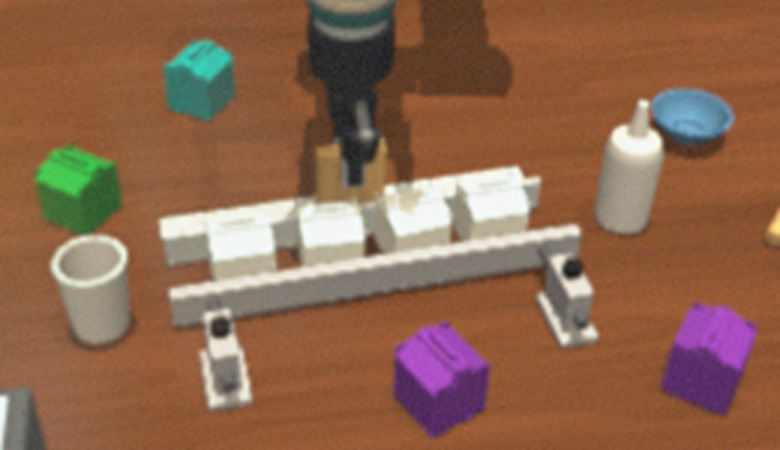

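{"op": "arm_command", "data": {
  "increments": [0, 0, 0, 0.3, 0, 0, 1, 0, 0, 0, 0.3, 0, 0, 1, 0, 0, 0, 0.2, 0, 0, 1, 0, 0, 0, 0.2, 0, 0, 1]
}}

```text
clock: 5.92
position: [0.5525, -0.0135, 0.2216]
ee_rot: [0.706, -0.706, -0.032, 0.032]
contact_force: [-2.4, -0.1, -3.1]
width: 0.0156
```

{"op": "arm_command", "data": {
  "increments": [0, 0, 0, 0.1, 0, 0, 1, 0, 0, 0, 0.1, 0, 0, 1, 0, 0, 0, 0.1, 0, 0, 1]
}}

```text
clock: 6.3
position: [0.5556, -0.0132, 0.2216]
ee_rot: [-0.706, 0.706, 0.032, -0.032]
contact_force: [-1.9, -0.7, -4.4]
width: 0.0153
```

{"op": "arm_command", "data": {
  "increments": [0, 0, 0, 0.1, 0, 0, 1, 0, 0, 0, 0.1, 0, 0, 1]
}}

```text
clock: 6.55
position: [0.5577, -0.013, 0.2217]
ee_rot: [-0.706, 0.706, 0.032, -0.032]
contact_force: [-2.4, -0.7, -4.4]
width: 0.0152
```

```bash
python3 snap.py 6 side scene; python3 z.py 6
```

```text
{'clock': 6.55, 'position': array([ 0.5577, -0.013 ,  0.2217]), 'ee_rot': array([-0.7064,  0.7064,  0.0319, -0.0318]), 'contact_force': array([-2.4456, -0.742 , -4.4436]), 'moment': array([-0.0365,  0.4921,  0.0039]), 'width': 0.015237027181064544}
```

View pics/scene6z.png

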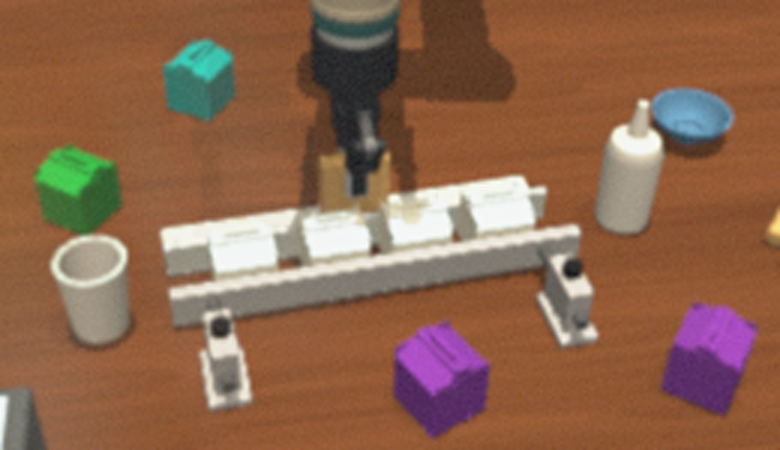

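View pics/side6z.png

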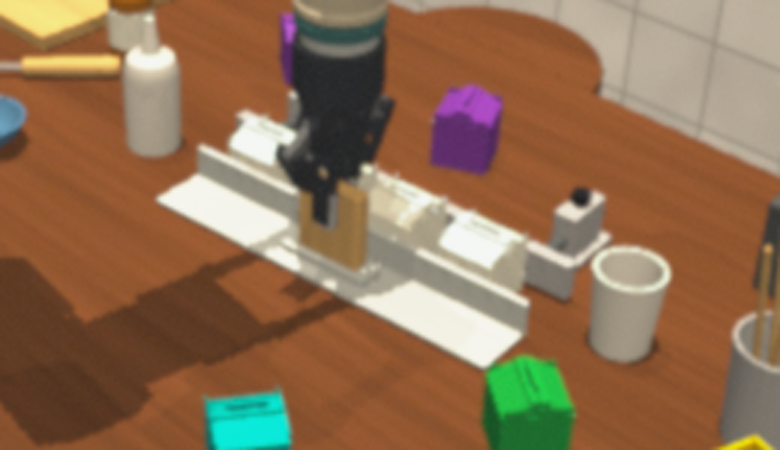

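{"op": "arm_command", "data": {
  "increments": [0, 0, 0, 0.06, 0, 0, 1, 0, 0, 0, 0.06, 0, 0, 1]
}}

```text
clock: 6.9
position: [0.5587, -0.0129, 0.2218]
ee_rot: [-0.706, 0.706, 0.032, -0.032]
contact_force: [-2.5, 0.7, -3.5]
width: 0.0155
```

{"op": "arm_command", "data": {
  "increments": [0, 0, 0, 0.06, 0, 0, 1]
}}

```text
clock: 7.02
position: [0.5593, -0.0129, 0.2218]
ee_rot: [-0.706, 0.706, 0.032, -0.032]
contact_force: [-3.0, -0.2, -2.1]
width: 0.0151
```

{"op": "arm_command", "data": {
  "increments": [0, 0, 0, 0.06, 0, 0, 1]
}}

```text
clock: 7.15
position: [0.5596, -0.0128, 0.2218]
ee_rot: [0.706, -0.706, -0.031, 0.032]
contact_force: [-5.1, 0.2, -0.6]
width: 0.0153
```

{"op": "arm_command", "data": {
  "increments": [0, 0, 0, 0.03, 0, 0, 1]
}}

```text
clock: 7.28
position: [0.5598, -0.0127, 0.2218]
ee_rot: [0.706, -0.706, -0.031, 0.032]
contact_force: [-5.4, -1.0, -0.5]
width: 0.0154
```

{"op": "arm_command", "data": {
  "increments": [0, 0, 0, 0.03, 0, 0, 1]
}}

```text
clock: 7.4
position: [0.5599, -0.0128, 0.2218]
ee_rot: [0.706, -0.706, -0.031, 0.032]
contact_force: [-6.0, -0.7, -0.5]
width: 0.0157
```

```bash
python3 snap.py 7 side scene wrist; python3 z.py 7
```

```text
{'clock': 7.4, 'position': array([ 0.5599, -0.0128,  0.2218]), 'ee_rot': array([ 0.7065, -0.7063, -0.0311,  0.0325]), 'contact_force': array([-5.9654, -0.7457, -0.5098]), 'moment': array([-0.1788,  1.0314, -0.1245]), 'width': 0.01567308044580923}
```

View pics/scene7z.png

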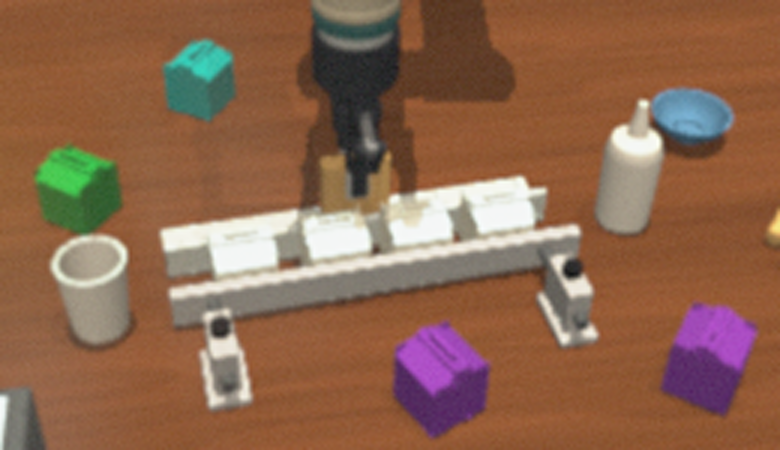

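View pics/wrist7.png

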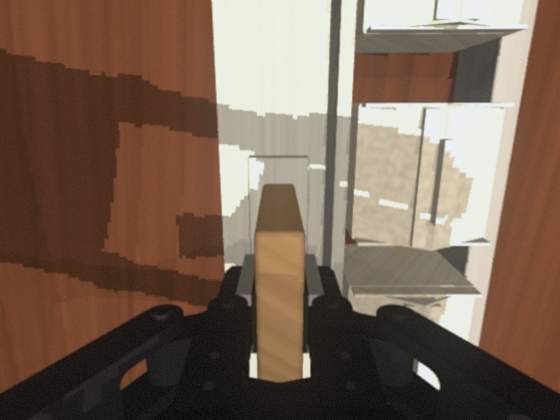

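{"op": "arm_command", "data": {
  "increments": [0, 0, 0, 0.03, 0, 0, 1, 0, 0, 0, 0, 0, 0, 1]
}}

```text
clock: 7.8
position: [0.56, -0.0128, 0.2218]
ee_rot: [0.706, -0.706, -0.031, 0.033]
contact_force: [-7.0, -1.0, -0.6]
width: 0.0155
```

{"op": "arm_command", "data": {
  "increments": [0, 0, 0, 0.03, 0, 0, 1, 0, 0, 0, 0, 0, 0, 1]
}}

```text
clock: 8.05
position: [0.5601, -0.0127, 0.2217]
ee_rot: [0.706, -0.706, -0.031, 0.033]
contact_force: [-6.6, -1.4, 1.2]
width: 0.0154
```

```bash
python3 snap.py 8
```

```text
{'clock': 8.05, 'position': array([ 0.5601, -0.0127,  0.2217]), 'ee_rot': array([ 0.7064, -0.7064, -0.0307,  0.0329]), 'contact_force': array([-6.5782, -1.4032,  1.2168]), 'moment': array([-0.1603,  1.1645, -0.0929]), 'width': 0.01542708812618963}
```

{"op": "arm_command", "data": {
  "increments": [0, 0, 0, 0.05, 0, 0, 1, 0, 0, 0, 0, 0, 0, 1]
}}

```text
clock: 8.3
position: [0.5603, -0.0127, 0.2216]
ee_rot: [0.706, -0.706, -0.03, 0.033]
contact_force: [-6.8, -0.1, 0.8]
width: 0.015
```

{"op": "arm_command", "data": {
  "increments": [0, 0, 0, 0.05, 0, 0, 1, 0, 0, 0, 0, 0, 0, 1]
}}

```text
clock: 8.55
position: [0.5605, -0.0127, 0.2215]
ee_rot: [0.706, -0.706, -0.03, 0.034]
contact_force: [-7.3, -2.4, 1.1]
width: 0.0151
```

```bash
python3 snap.py 9 side scene wrist; python3 z.py 9
```

```text
{'clock': 8.55, 'position': array([ 0.5605, -0.0127,  0.2215]), 'ee_rot': array([ 0.7064, -0.7064, -0.0301,  0.0336]), 'contact_force': array([-7.328 , -2.4006,  1.0802]), 'moment': array([-0.2976,  1.3169, -0.1354]), 'width': 0.015142210206656114}
```

View pics/side9z.png

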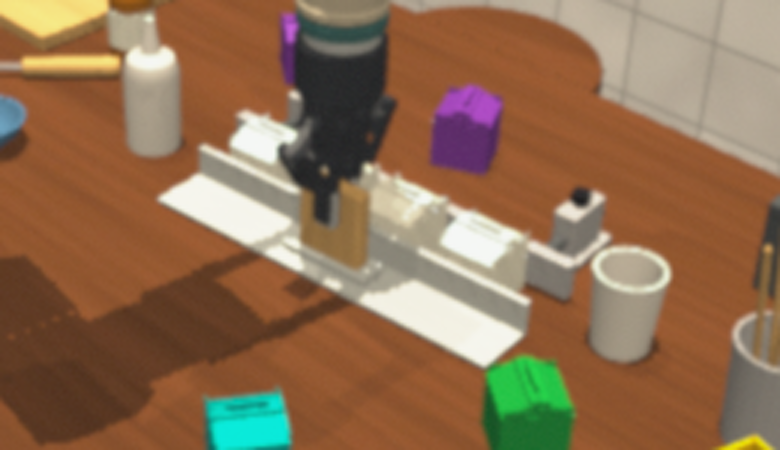

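View pics/wrist9.png

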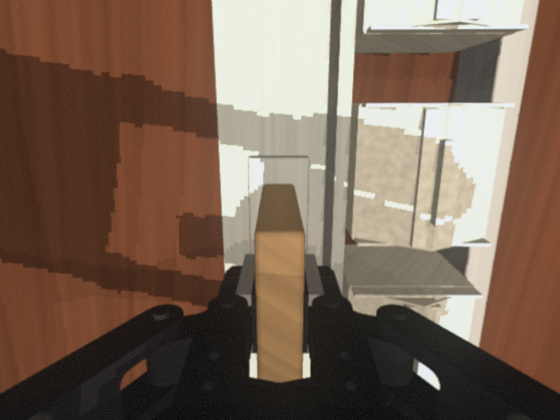

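{"op": "arm_command", "data": {
  "increments": [0, 0, 0, 0.07, 0, 0, 1, 0, 0, 0, 0, 0, 0, 1]
}}

```text
clock: 8.95
position: [0.5608, -0.0126, 0.2215]
ee_rot: [0.706, -0.706, -0.03, 0.034]
contact_force: [-8.3, -0.7, 1.7]
width: 0.0151
```

{"op": "arm_command", "data": {
  "increments": [0, 0, 0, 0.07, 0, 0, 1, 0, 0, 0, 0, 0, 0, 1]
}}

```text
clock: 9.2
position: [0.561, -0.0126, 0.2213]
ee_rot: [0.706, -0.706, -0.029, 0.035]
contact_force: [-10.0, -1.1, 1.7]
width: 0.0155
```

{"op": "arm_command", "data": {
  "increments": [0, 0, 0, 0.07, 0, 0, 1, 0, 0, 0, 0, 0, 0, 1, 0, 0, 0, 0, 0, 0, 1]
}}

```text
clock: 9.57
position: [0.5613, -0.0126, 0.2212]
ee_rot: [0.706, -0.706, -0.029, 0.035]
contact_force: [-11.0, -1.6, 2.4]
width: 0.0155
```

```bash
python3 snap.py 10
```

```text
{'clock': 9.575, 'position': array([ 0.5613, -0.0126,  0.2212]), 'ee_rot': array([ 0.7064, -0.7063, -0.0287,  0.0352]), 'contact_force': array([-11.0079,  -1.5542,   2.3562]), 'moment': array([-0.3881,  1.8615, -0.1221]), 'width': 0.015479188939518124}
```

{"op": "arm_command", "data": {
  "increments": [0, 0, 0, -0.2, 0, 0, 1, 0, 0, 0, -0.3, 0, 0, 1, 0, 0, 0, -0.5, 0, 0, 1, 0, 0, 0, -1, 0, 0, 1, 0, 0, 0, -1, 0, 0, 1, 0, 0, 0, 0, 0, 0, 1]
}}

```text
clock: 10.32
position: [0.5333, -0.0151, 0.2218]
ee_rot: [0.706, -0.706, -0.032, 0.032]
contact_force: [-0.4, 0.5, -3.2]
width: 0.0152
```

```bash
python3 snap.py 11 side scene wrist; python3 z.py 11
```

```text
{'clock': 10.325, 'position': array([ 0.5333, -0.0151,  0.2218]), 'ee_rot': array([ 0.7065, -0.7063, -0.0315,  0.0319]), 'contact_force': array([-0.3893,  0.4689, -3.2206]), 'moment': array([-0.0104, -0.0162,  0.0092]), 'width': 0.015236449366530753}
```

View pics/side11z.png

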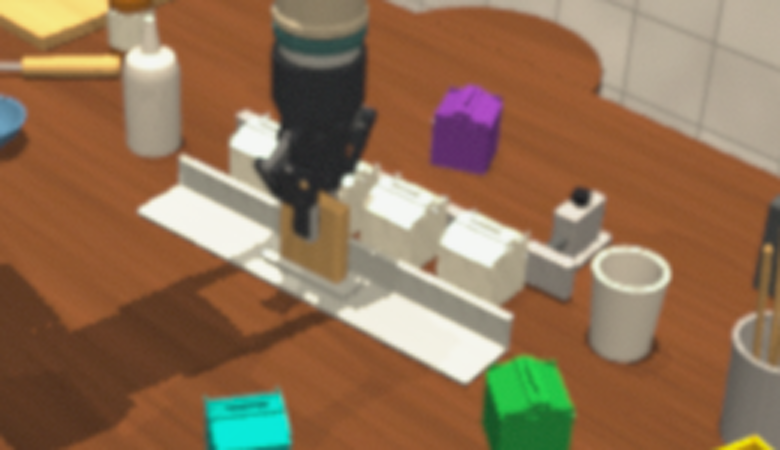

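View pics/scene11z.png

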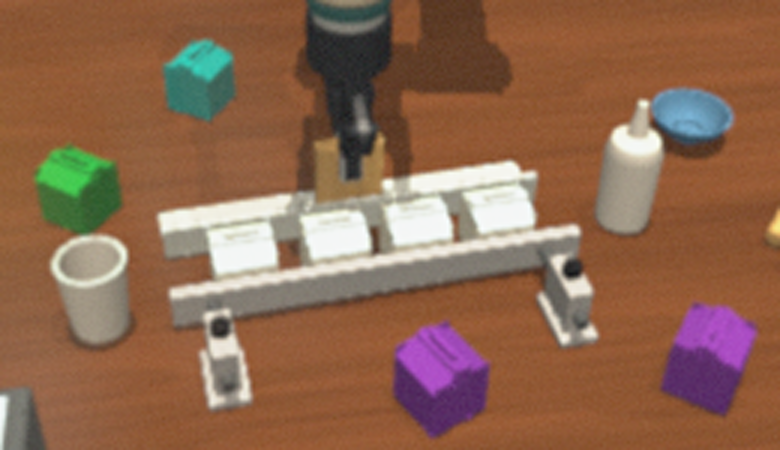

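View pics/wrist11.png

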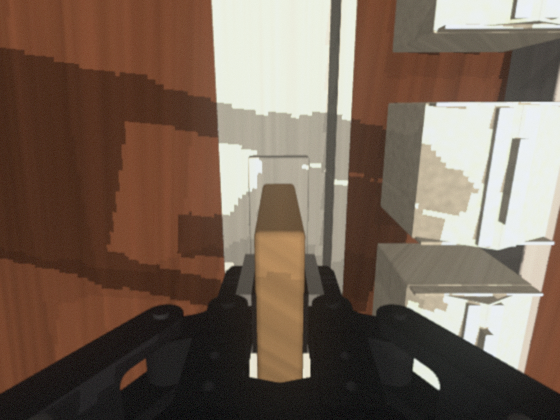

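{"op": "arm_command", "data": {
  "increments": [0, 0, 0, -2.5, 0, 0, 1, 0, 0, 0, -2.5, -1, 0, 1, 0, 0, 0, -1, -3, 0, 1, 0, 0, 0, 0, -4, -1, 1, 0, 0, 0, 0, -4, -1, 1, 0, 0, 0, 0, -4, -1, 1, 0, 0, 0, 0, -2, 0, 1, 0, 0, 0, 0, 0, 0, 1]
}}

```text
clock: 11.48
position: [0.4779, -0.0506, 0.4034]
ee_rot: [-0.706, 0.707, 0.033, -0.03]
contact_force: [-0.2, 0.2, -3.1]
width: 0.0154
```

```bash
python3 snap.py 12 side scene wrist; python3 z.py 12
```

```text
{'clock': 11.475, 'position': array([ 0.4779, -0.0506,  0.4034]), 'ee_rot': array([-0.7059,  0.7069,  0.0334, -0.0301]), 'contact_force': array([-0.1551,  0.2108, -3.0547]), 'moment': array([0.0275, 0.0691, 0.0613]), 'width': 0.015414417000970376}
```

View pics/wrist12.png

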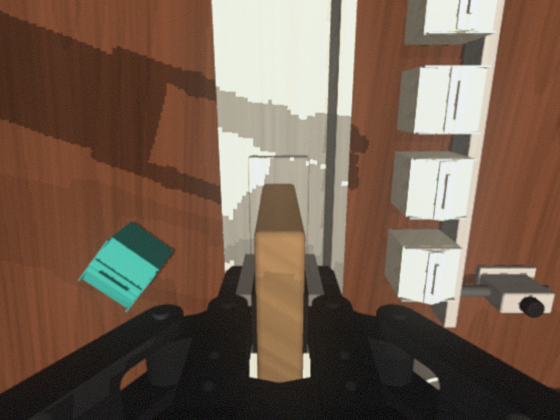

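View pics/scene12z.png

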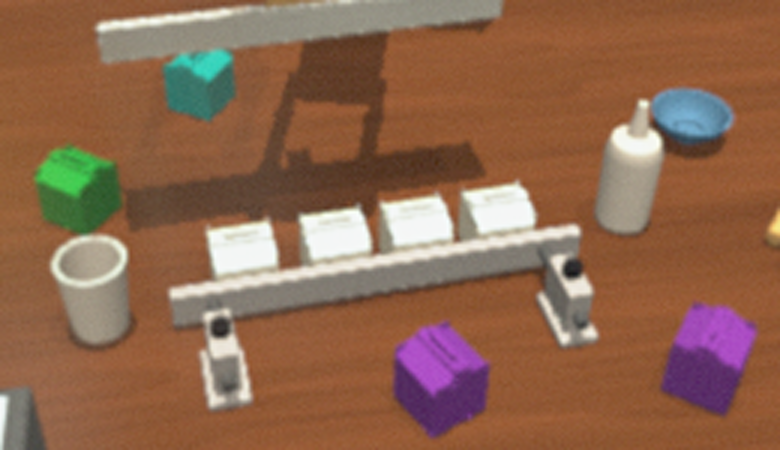

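View pics/side12z.png

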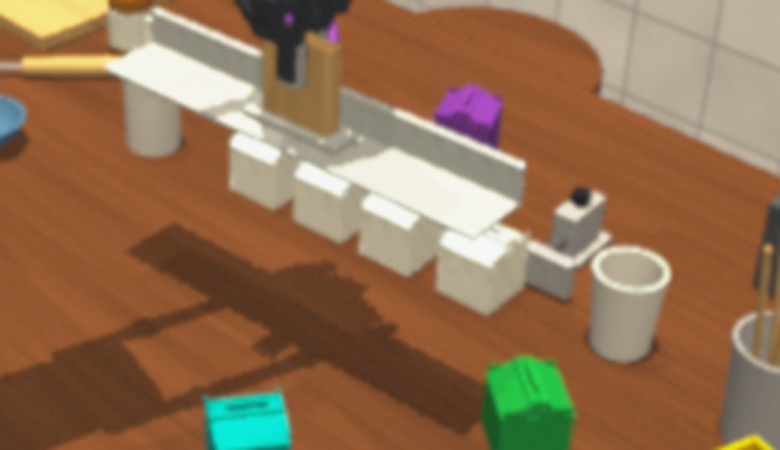

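Run:
```python
import cv2
im=cv2.imread('pics/wrist12.png')
cv2.imwrite('pics/w12z.png',cv2.resize(im[0:335,370:520],None,fx=3,fy=3,interpolation=cv2.INTER_CUBIC)[:600])
cv2.imwrite('pics/w12y.png',cv2.resize(im[140:335,370:520],None,fx=3,fy=3,interpolation=cv2.INTER_CUBIC))
```

```text
(no output)
```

View pics/w12z.png

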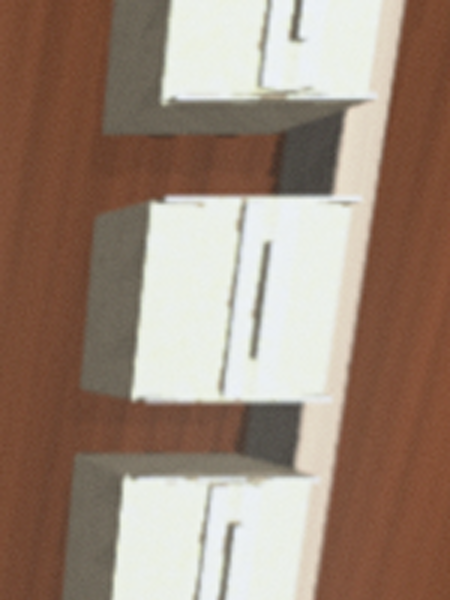

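View pics/w12y.png

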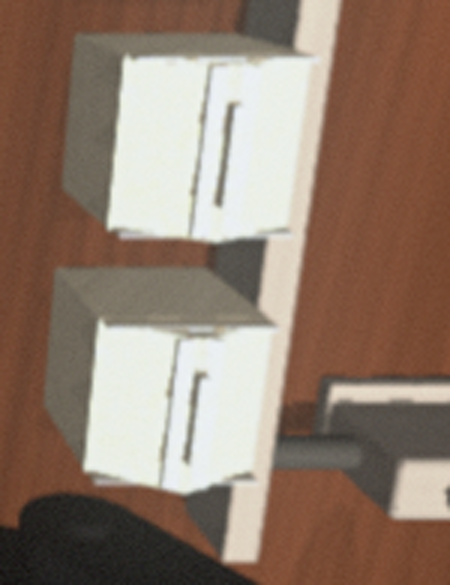

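Run:
```python
from h import *
import pickle
np.set_printoptions(precision=4,suppress=True)
p=pickle.load(open('pics/p12.pkl','rb'))['wrist']
z=lambda l:np.array(l,float)/3+[370,0]
y=lambda l:np.array(l,float)/3+[370,140]
bar=atz(p,np.r_[z([(345,110),(334,193),(303,403),(296,465)]),y([(302,0),(261,300),(222,560)])],.04)
k=np.polyfit(bar[:,1],bar[:,0],1);print(k,bar[:,0]-np.polyval(k,bar[:,1]))
n=np.array([1,-k[0]])/np.hypot(1,k[0])
for nm,q,zz in [('base near',np.r_[z([(104,133),(97,212),(82,388)]),y([(76,38),(63,188),(55,268),(45,408)])],0.),
 ('eave near',np.r_[z([(163,100),(150,205),(133,400)]),y([(124,55),(108,230),(100,320),(85,470)])],.05)]:
  P=atz(p,q,zz)[:,:2]; d=(P-[k[1],0])@n; print(nm,P.tolist(),d)
```

```text
[-0.0902  0.6431] [-0.0003  0.     -0.0003  0.0003  0.0001  0.0006 -0.0004]
base near [[0.5820486317301872, 0.08342474998176269], [0.584087140194614, 0.06052051774630873], [0.5890834139845706, 0.006229864904850372], [0.5911705616180709, -0.016714849592845894], [0.5958248191839552, -0.06871483894930049], [0.5980650901434064, -0.09817177927868491], [0.6036682987184815, -0.15267678551818525]] [-0.0533 -0.0534 -0.0533 -0.0532 -0.0533 -0.0537 -0.053 ]
eave near [[0.5812229043929165, 0.08404906796446346], [0.5829159718461662, 0.05791939901023057], [0.5882934476005152, 0.005884272513716321], [0.5897742988566298, -0.015571976487413229], [0.5949421024464907, -0.06880558901919295], [0.5978403206364434, -0.09811931633369186], [0.6024206870774309, -0.15025961968122226]] [-0.0541 -0.0548 -0.0541 -0.0545 -0.0542 -0.0539 -0.054 ]
```

{"op": "arm_command", "data": {
  "increments": [0, 0, 0, -1, 2, 1.5, 1, 0, 0, 0, -1, 4, 1.5, 1, 0, 0, 0, 0, 4, 0.5, 1, 0, 0, 0, 0, 4, 0, 1, 0, 0, 0, 0, 2, 0, 1, 0, 0, 0, 0, 1.2, 0, 1, 0, 0, 0, 0, 0.6, 0, 1, 0, 0, 0, 0, 0, 0, 1]
}}

```text
clock: 12.62
position: [0.4544, -0.0174, 0.2237]
ee_rot: [0.706, -0.706, -0.032, 0.032]
contact_force: [0.9, 0.7, -2.8]
width: 0.0158
```

```bash
python3 snap.py 13 side; python3 z.py 13 2>/dev/null
```

```text
{'clock': 12.625, 'position': array([ 0.4544, -0.0174,  0.2237]), 'ee_rot': array([ 0.7064, -0.7064, -0.0318,  0.0318]), 'contact_force': array([ 0.8563,  0.7334, -2.8296]), 'moment': array([0.0077, 0.0028, 0.0048]), 'width': 0.015798025062054202}
```

View pics/side13z.png

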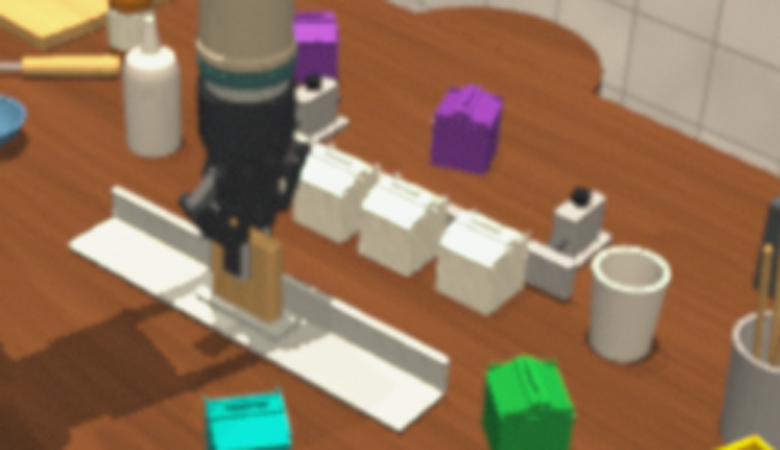

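{"op": "arm_command", "data": {
  "increments": [0, 0, 0, 0, 0.15, 0, 1, 0, 0, 0, 0, 0.1, 0, 1, 0, 0, 0, 0, 0, 0, 1]
}}

```text
clock: 13.05
position: [0.4543, -0.0173, 0.2214]
ee_rot: [-0.706, 0.706, 0.032, -0.032]
contact_force: [0.4, 0.2, -3.1]
width: 0.0152
```

{"op": "arm_command", "data": {
  "increments": [0, 0, 0, 0, 0.1, 0, 1, 0, 0, 0, 0, 0, 0, 1]
}}

```text
clock: 13.3
position: [0.4542, -0.0173, 0.2202]
ee_rot: [0.706, -0.706, -0.032, 0.032]
contact_force: [-0.2, -0.3, -3.1]
width: 0.0153
```

{"op": "arm_command", "data": {
  "increments": [0, 0, 0, 0, 0.06, 0, 1, 0, 0, 0, 0, 0, 0, 1]
}}

```text
clock: 13.55
position: [0.4542, -0.0173, 0.2201]
ee_rot: [-0.706, 0.706, 0.032, -0.032]
contact_force: [-2.3, -0.3, 4.3]
width: 0.0153
```

{"op": "arm_command", "data": {
  "increments": [0, 0, 0, 0, 0.06, 0, 1, 0, 0, 0, 0, 0, 0, 1]
}}

```text
clock: 13.8
position: [0.4541, -0.0173, 0.22]
ee_rot: [-0.706, 0.706, 0.032, -0.032]
contact_force: [-3.9, 0.3, 11.1]
width: 0.0155
```

{"op": "arm_command", "data": {
  "increments": [0, 0, 0, 0, -0.09, 0, 1, 0, 0, 0, 0, 0, 0, 0.5, 0, 0, 0, 0, 0, 0, 0.3, 0, 0, 0, 0, 0, 0, 0, 0, 0, 0, 0, 0, 0, 0, 0, 0, 0, 0, 0, 0, 0]
}}

```text
clock: 14.55
position: [0.4543, -0.0173, 0.2199]
ee_rot: [-0.706, 0.706, 0.032, -0.032]
contact_force: [0.1, 0.2, -0.2]
width: 0.0853
```

```bash
python3 snap.py 14 side wrist; python3 z.py 14 2>/dev/null
```

```text
{'clock': 14.55, 'position': array([ 0.4543, -0.0173,  0.2199]), 'ee_rot': array([-0.7064,  0.7064,  0.0318, -0.0318]), 'contact_force': array([ 0.1204,  0.1516, -0.1597]), 'moment': array([0.0075, 0.005 , 0.0026]), 'width': 0.08526126811911938}
```

View pics/side14z.png

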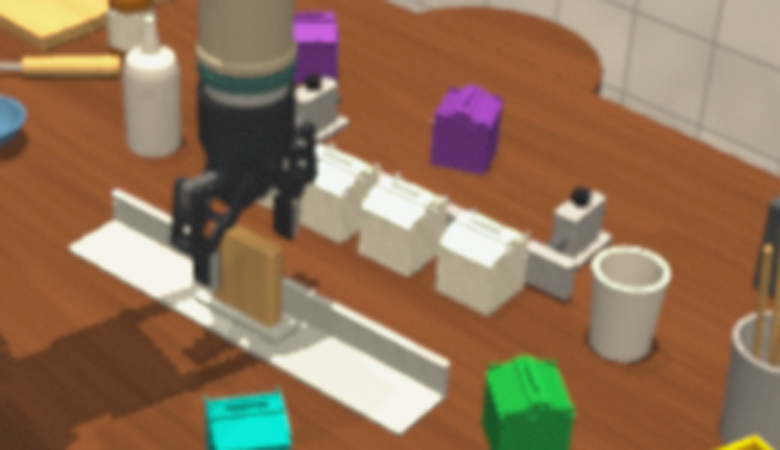

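View pics/wrist14.png

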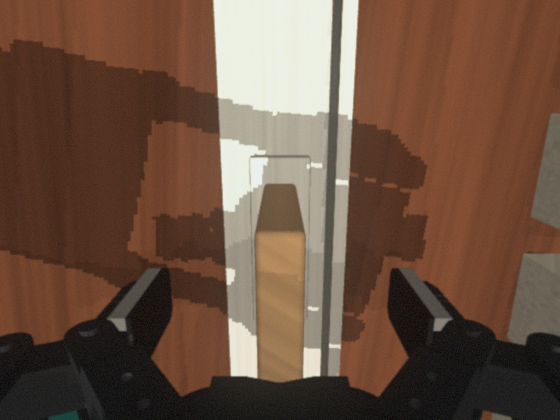

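Released and standing. Rise straight up and check.

{"op": "arm_command", "data": {
  "increments": [0, 0, 0, 0, -1, 0, 0, 0, 0, 0, 0, -3, 0, 0, 0, 0, 0, 0, -4, 0, 0, 0, 0, 0, 0, -4, 0, 0, 0, 0, 0, 0, -4, 0, 0, 0, 0, 0, 2, -2, 0, 0, 0, 0, 0, 3, 0, 0, 0, 0, 0, 0, 0, 0, 0, 0]
}}

```text
clock: 15.65
position: [0.5054, -0.0128, 0.4008]
ee_rot: [-0.706, 0.707, 0.033, -0.031]
contact_force: [-0.4, 0.6, 0.5]
width: 0.0853
```

```bash
python3 snap.py 15 wrist scene; python3 z.py 15 2>/dev/null
```

```text
{'clock': 15.65, 'position': array([ 0.5054, -0.0128,  0.4008]), 'ee_rot': array([-0.7062,  0.7065,  0.0328, -0.0311]), 'contact_force': array([-0.4417,  0.5748,  0.4653]), 'moment': array([-0.0118,  0.0077, -0.0016]), 'width': 0.08531560095516696}
```

View pics/wrist15.png

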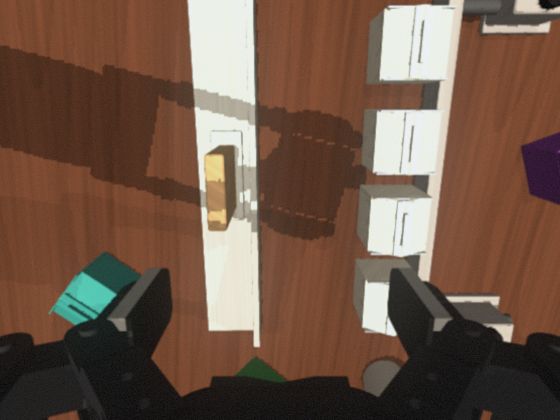

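View pics/scene15.png

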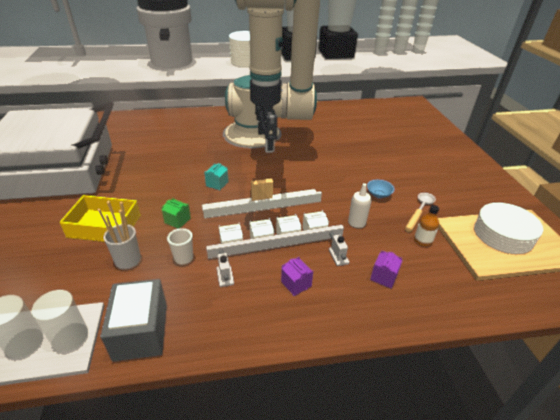

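All four cartons are in a row against the bar, and the straightedge stands clear in front with the gripper above everything.

```bash
python3 -c "
from rig import ticket; print(ticket.sign_off())"
```

```text
the job is handed in; nothing more can be done
None
```

I pushed the four cartons back into one straight row flush with the stop bar, stood the straightedge back down in front of them and let go. The job is handed in at about 15.7 s of the 61 s allowed; the sign-off gave no verdict.

- **Push:** I gripped the straightedge by its wooden grip, turned it about 0.09 rad to match the bar, and pushed with the upright face. Sliding took about 2.5 N, and I stopped pressing at about 11 N for the whole row, below the 15 N for one carton and 25 N for the row.
- **Row check:** With the straightedge lifted away, the overhead picture put the near faces of all four cartons 53–55 mm from the bar. The cartons are 54 mm deep, so they are flush and straight within what the camera can measure.
- **Final state:** The straightedge stands about 10 cm in front of the row, free of the gripper, which is raised clear with contact force near zero. The last pictures show the cartons upright and uncrushed, and the other objects look unmoved.

No check failed. One limit is that the force readings wander by roughly 1 N, so the force figures are approximate.

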